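Clear a stuck plug from the sight tube

ROBOT

A 6-joint arm with a two-finger parallel gripper is mounted at the origin on the work surface. World frame = base frame: x ahead of the robot, y to its left, z up, the work surface at z = 0. Lengths are in m, angles in rad, forces in N, time in s.
With the tool pointing down it reaches from about 0.25 to 0.8 m from the base axis. Payload 3.9 kg.
Tool frame: the origin (TCP) lies between the finger pads; the fingertips stand 14 mm ahead of it and the grasp point (between the pads) lies 5 mm behind it; z points along the fingers, x is the direction in which the jaws open and shut, and the axes are right-handed (so a half turn about z gives the same grasp; the last joint's range is limited). The gripper opens to 85 mm and grips with 20 to 120 N. Pads are 22 mm wide; open, the fingers measure 114 mm over their backs; the gripper's body (76 mm by 85 mm) begins 54 mm behind the grasp point. The pads swing forward as they close: fully open they stand 13 mm farther back than shut.
Start: joints at [1.105, 0.26, -0.138, 1.173, 0, 1.571], TCP at [0.236, 0.469, 0.215] pointing down, gripper open.
Joint ranges: [-2.78, 2.78], [-0.83, 1.72], [-1.28, 1.37], [-1.9, 2.12], [-1.57, 1.48], [-3.14, 3.14]. Speed limits (rad/s): [2.57, 2.57, 3.14, 3.14, 3.14, 3.14].

INTERFACE

Orientations are given as a unit quaternion [x, y, z, w].
In Python, from bench import bot gives the robot as it stands.
- The arm moves only by the tool servo_tool, never from a script. Its argument "series" is a list that holds one entry, the list of rows, each a list of 7 numbers: the opening in per cent of the stroke, from 0 (shut) to 100 (fully open), then the shift along the tool's x, y, z in cm, then the turn, a rotation vector about the tool's x, y, z in degrees. A call has 1 to 20 rows; each row is the pose to reach, as a shift and turn from the pose commanded when the call began, along the tool's axes at that moment; what a row does not reach only later rows make up. A row lasts 1/8 s, in which the tool goes at most 62.5 mm and 10.7 degrees, less where a joint would pass 70% of its speed; a pose out of reach is approached as far as the arm can. A call with a gripper value outside its range is refused whole. The fingers move at their own pace and stop on an object; "newtons" is the grip in N (left out, the last holds). Time passes only in rows, so rows that repeat a pose let the fingers close. It gives the time, the measured TCP pose, the force and the opening at its end, in the units of the state.
- bot.observe(): the state, without advancing time (a new reading comes with each control period).
- bot.snapshot(name): name is "side" or "top"; returns a dict with "image" (480x640x3 uint8, red, green, blue), "z_map" (480x640 float32, m along the optical axis (not along the pixel's ray), 0 where there is no reading), "fovy" (degrees; the focal length in pixels is half the picture's height over the tangent of half this angle, whatever the lens; pixels are square), "cx", "cy" (the principal point, pixels), "extrinsics" (4x4, takes a point from camera to world coordinates). Camera axes: x right, y down, z forward; pixel columns grow to the right and rows downward; lengths in m; the calibration is good to about 2 mm. A picture is of the moment at which its call begins.
- bot.sign_off(): hands the job in, once; it reports no verdict.
The state is a dict: "t": time; "joint_positions": joint angles; "joint_vel": joint speeds; "joint_torque": joint torques, N m; "position": TCP position; "ee_rot": TCP orientation; "force": force on the tool from outside, world axes, zero at the start; "torque": the same for the moment, N m; "finger_gap": finger opening in m.
Only numpy, scipy, OpenCV 4.12 (cv2) and the standard library are available. Lean on these libraries where they do the work, as an engineer would, in place of code of your own. Each camera call takes 0.05 s, during which the arm holds its last target.

TASK

The orange plug is stuck in the clear tube on the cleaning stand. Pull the slim wooden push rod out of the rack by its bare shaft, lay it flat on the bench and let go, then take it again by its red handle end and push the plug out of the tube's far end so that it drops into the catch tray. Then draw the rod out and leave it lying flat on the bench, without disturbing the thick rod or the other things.

Things in the scene. Friction and masses are not known exactly. Their poses are not given: they have to be found in the camera images.
- stand: Fixed cleaning stand: a level clear tube, bore 30, outside 38, 110 mm long, centre line 60 mm above the bench, on two black saddles and a 75 mm wide plate that does not reach past the near end. A spring strip on its roof reaches 87 mm up. Origin: on the bench under the tube's near (open) end; y runs along the tube to the far end, z up. The near side must be used for pushing; the catch tray lies past the far end.
- tube_in (a point): Centre of the tube's near mouth, where the rod goes in (60 mm above the bench). Axes as the stand's.
- tube_out (a point): Centre of the tube's far mouth, above the tray's near edge, 110 mm along y from tube_in.
- tray (a point): Middle of the catch tray's floor, 175 mm along y from the stand's origin. The open aluminium tray is part of the stand: 100 mm wide in x, 130 mm long in y (110 to 240 mm), walls 28 mm high and 3 mm thick, floor 3 mm above the bench.
- plug: Orange plastic plug, a cylinder 28 mm across, 34 mm long, 25 g, its axis (its y) along the tube; origin at its middle, 35 to 55 mm in from the near mouth. A rubber spring pad in the roof (25 to 75 mm in, never lower than 12 mm above the centre line) holds it: sliding takes about 5 to 15 N until it is past the pad. It drops out once its middle is past the far mouth.
- rack: Fixed plywood rod rack, 140 mm deep, 146 wide, 99 high: two hooded pigeonholes 85 mm apart between centres, each 46 mm wide and 50 high, floor 43 mm above the bench, open only at the front, towards the robot. Origin: on the bench under the middle of the front face; x runs into the holes.
- rod: Slim push rod, 90 g: round light-wood shaft 20 mm across, 150 long, on a square red handle 34 x 34 x 80 mm. Origin: middle of the handle, on the centre line; x points to the tip. Lies in either pigeonhole, in line with it, handle inside, some 97 mm of shaft sticking out, centre line 60 mm up. Mass centre about 20 mm before the origin. Flat on the bench its centre line is 17 mm up; it does not roll.
- rod_tip (a point): Centre of the end face of the slim rod's shaft, 190 mm from the rod's origin.
- thick_rod: The thick rod, in the other pigeonhole, to be left alone: grey shaft 38 mm in diameter and 150 mm long (too fat for the tube), black square handle 40 x 40 x 80 mm. Origin and axes as for the slim rod; centre line 63 mm up.
- mixing_cup: White mixing cup, 84 mm across, 100 mm high. Bystander. Origin under its base.
- toner: White bottle with black cap, 60 mm across, 150 mm high. Bystander. Origin under its base.
- tin: Paint tin with green label, 90 mm across, 110 mm high. Bystander. Origin under its base.
- stirrer: Metal spatula, 260 mm long, lying flat. Bystander.
- brush: Brush, 180 mm long, lying flat. Bystander.
- jar: Amber jar with white lid, 60 mm across, 80 mm high. Bystander. Origin under its base.
Mind the look-alikes: they are no part of the job. There is more than one size of the rod; the job needs the smaller.

How it is judged:
On the way, in this order (a step that is already met when the one before it is completed fails the run):
1. the slim rod has been taken out of the rack and lies flat on the bench, let go (height (world z) of rod below 0.026 m and height (world z) of rod_tip below 0.035 m and angle between rod's own x axis and vertical above 1.45 rad and contact force between the fingers and rod below 0.2 N), for 0.2 s.
2. the rod's tip is inside the tube from the near mouth and pushes on the plug (y of rod_tip in the frame of tube_in above 0.005 m and x of rod_tip in the frame of tube_in between -0.015 and 0.015 m and contact force between rod and plug above 0.5 N), for 0.05 s.
3. the plug is in the catch tray (y of plug in the frame of stand between 0.11 and 0.24 m and x of plug in the frame of stand between -0.05 and 0.05 m and height (world z) of plug below 0.036 m), for 0.2 s.
At the end, for the whole second after the job is handed in: The plug is at rest in the catch tray (its middle within the tray's 100 x 130 mm and less than 36 mm above the bench), and the slim rod is out of the tube, released, at rest and lying flat on the bench (origin below 26 mm, tip below 35 mm, level within 7 degrees), not leaning on the stand (all of step 3 and height (world z) of rod below 0.026 m and height (world z) of rod_tip below 0.035 m and angle between rod's own x axis and vertical above 1.45 rad and linear speed of plug below 0.03 m/s and linear speed of rod below 0.02 m/s and contact force between rod and stand below 0.2 N); the robot touches nothing.
It fails at once if the thick rod is moved more than 30 mm (distance of thick_rod from where it was at the start of the episode above 0.03 m).
It fails at once if another thing on the bench is moved more than 40 mm (distance of any of mixing_cup, toner, tin, stirrer, brush, jar from where it was at the start of the episode above 0.04 m).
It also fails if it takes over 53 s, if anything falls off the work surface, if the arm or the gripper's body presses on something with over 40 N, if the wrist force passes 120 N, or if a joint passes its speed limit or range.

## Working session

There is one attempt and no reset: what is moved stays moved. The work goes in short steps, Python scripts to look and compute and a tool call to move; the robot and the scene stay as the last step left them, time stands still between calls to the robot, and variables do not carry over. Pictures are saved under pics/ and viewed, and the job is handed in when it is done.

Besides the shell and the picture viewer there is one more tool, called as name([rows], argument=value, ...), one row to a line, values as JSON. servo_tool: Moves the arm, as the interface text tells. Its arguments: {"type":"object","properties":{"series":{"type":"array"},"newtons":{"type":"number"}},"required":["series"]}

```bash
mkdir -p pics; ls; cat > h.py <<'E'
import numpy as np,cv2
from bench import bot
def snap(n,tag):
    s=bot.snapshot(n); cv2.imwrite(f'pics/{tag}.png',s['image'][:,:,::-1]); np.savez(f'pics/{tag}.npz',**{k:np.array(v) for k,v in s.items()}); return s
def cloud(s):
    z=s['z_map'];h,w=z.shape;f=h/2/np.tan(np.radians(float(s['fovy']))/2)
    u,v=np.meshgrid(np.arange(w),np.arange(h))
    P=np.stack([(u-s['cx'])/f*z,(v-s['cy'])/f*z,z],-1)
    E=np.array(s['extrinsics']);return P@E[:3,:3].T+E[:3,3]
E
python3 - <<'E'
from h import *
print(bot.observe())
for n in('side','top'):
    s=snap(n,n+'0');print(n,s['fovy'],s['cx'],s['cy'],np.round(s['extrinsics'],3))
E
```

```text
pics
{'t': 0.0, 'joint_positions': array([ 1.10500222e+00,  2.60720257e-01, -1.39349942e-01,  1.17267253e+00,
        6.34241061e-06,  1.57080615e+00]), 'joint_vel': array([-5.77404678e-04,  5.18909302e-04, -1.95104248e-04, -6.96887315e-04,
        3.23845515e-04, -3.08128636e-05]), 'joint_torque': array([ 2.24034929e-04, -4.05679643e+01,  2.53920901e+01,  1.88612798e-02,
       -9.31570912e-05,  4.43478427e-06]), 'position': array([0.23548291, 0.46845405, 0.21395314]), 'ee_rot': array([ 8.51216736e-01,  5.24813415e-01, -8.30062970e-04,  5.08056912e-04]), 'force': array([-0.55496734,  0.0966466 , -0.26017593]), 'torque': array([-0.00697508, -0.05128084, -0.00418124]), 'finger_gap': 0.0854130955603432}
side 55.17066195133522 320.40244761416903 237.62422702841724 [[ 0.981 -0.085  0.176  0.346]
 [-0.194 -0.529  0.826 -0.781]
 [ 0.023 -0.844 -0.536  0.589]
 [ 0.     0.     0.     1.   ]]
top 44.01163148071421 311.3754897087841 239.93992525247913 [[ 0.013 -0.984  0.176  0.278]
 [-1.    -0.012  0.007 -0.015]
 [-0.005 -0.176 -0.984  1.358]
 [ 0.     0.     0.     1.   ]]
```

View pics/side0.png

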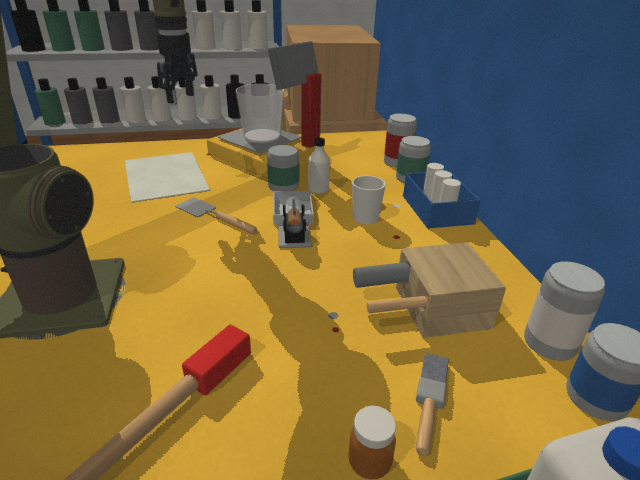

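View pics/top0.png

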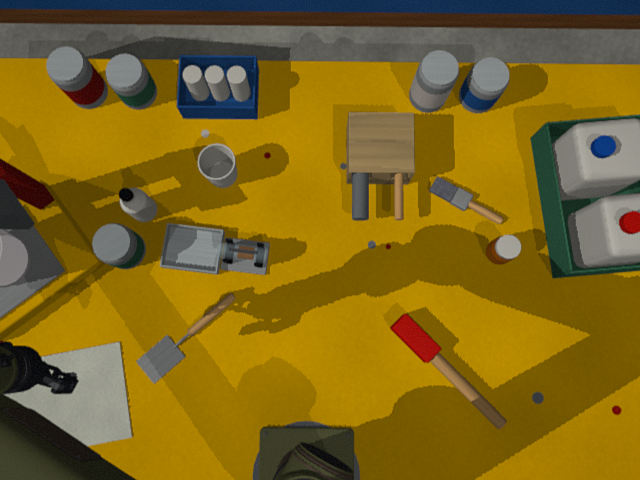

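Side view: stand near (293,218), rack near (450,285) with the grey thick shaft at (380,275) and the slim shaft at (397,305). Top view: the slim shaft is at (399,197), the tube at (247,253) and the tray at (193,247). The red-headed tool at (450,370) is a decoy.

```bash
python3 - <<'E'
from h import *
for t in('top0','side0'):
    s=np.load(f'pics/{t}.npz');P=cloud(s);im=s['image']
    if t=='top0':
        cv2.imwrite('pics/c1.png',cv2.resize(im[200:300,150:290,::-1],None,fx=5,fy=5,interpolation=cv2.INTER_NEAREST))
        cv2.imwrite('pics/c2.png',cv2.resize(im[100:240,330:430,::-1],None,fx=4,fy=4,interpolation=cv2.INTER_NEAREST))
        for v in range(176,222,4): print(v,[tuple((P[v,u]*1000).astype(int)) for u in range(391,408,2)])
        print('stand')
        for v in range(222,286,4): print(v,[tuple((P[v,u]*1000).astype(int)) for u in range(158,275,8)])
    else: cv2.imwrite('pics/c3.png',cv2.resize(im[180:260,250:340,::-1],None,fx=6,fy=6,interpolation=cv2.INTER_NEAREST))
E
```

```text
176 [(np.int64(663), np.int64(-185), np.int64(43)), (np.int64(665), np.int64(-191), np.int64(38)), (np.int64(656), np.int64(-191), np.int64(67)), (np.int64(657), np.int64(-196), np.int64(66)), (np.int64(656), np.int64(-200), np.int64(70)), (np.int64(655), np.int64(-204), np.int64(72)), (np.int64(665), np.int64(-214), np.int64(39)), (np.int64(664), np.int64(-218), np.int64(41)), (np.int64(663), np.int64(-221), np.int64(46))]
180 [(np.int64(657), np.int64(-187), np.int64(33)), (np.int64(656), np.int64(-191), np.int64(34)), (np.int64(647), np.int64(-191), np.int64(66)), (np.int64(646), np.int64(-195), np.int64(72)), (np.int64(646), np.int64(-200), np.int64(71)), (np.int64(646), np.int64(-204), np.int64(71)), (np.int64(656), np.int64(-214), np.int64(36)), (np.int64(656), np.int64(-219), np.int64(35)), (np.int64(656), np.int64(-223), np.int64(35))]
184 [(np.int64(656), np.int64(-191), np.int64(0)), (np.int64(656), np.int64(-195), np.int64(1)), (np.int64(638), np.int64(-191), np.int64(65)), (np.int64(637), np.int64(-195), np.int64(68)), (np.int64(636), np.int64(-199), np.int64(73)), (np.in
[... 14271 characters left out ...]
np.int64(1358))]
282 [(np.int64(418), np.int64(345), np.int64(1)), (np.int64(418), np.int64(328), np.int64(-1)), (np.int64(418), np.int64(308), np.int64(2)), (np.int64(418), np.int64(290), np.int64(1)), (np.int64(419), np.int64(272), np.int64(-1)), (np.int64(419), np.int64(254), np.int64(-1)), (np.int64(419), np.int64(235), np.int64(2)), (np.int64(420), np.int64(217), np.int64(-3)), (np.int64(420), np.int64(199), np.int64(-4)), (np.int64(419), np.int64(179), np.int64(4)), (np.int64(420), np.int64(161), np.int64(2)), (np.int64(420), np.int64(143), np.int64(0)), (np.int64(420), np.int64(125), np.int64(0)), (np.int64(421), np.int64(106), np.int64(0)), (np.int64(421), np.int64(88), np.int64(1))]
```

View pics/c1.png

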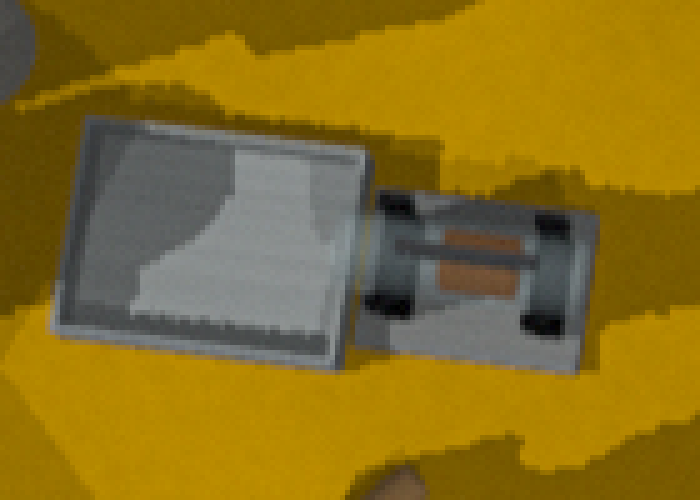

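View pics/c2.png

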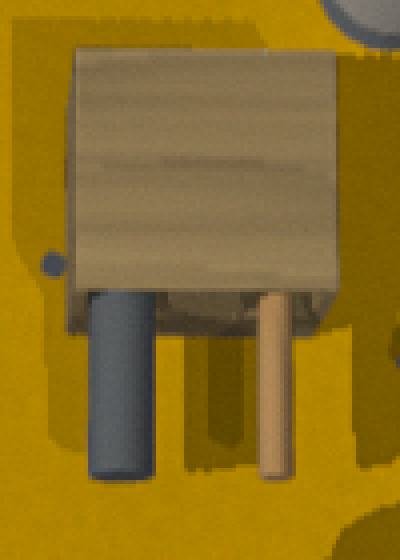

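View pics/c3.png

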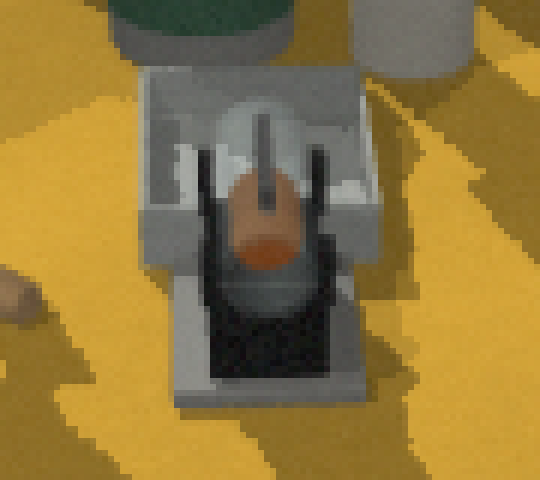

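The crops show the stand turned about 7° from world +y, with the near mouth at roughly (266,253) in the top view. The orange plug is visible through the tube. The slim rod points almost exactly along −x. Next I fit these numerically.

```bash
python3 - <<'E'
from h import *
from scipy.optimize import least_squares
def cyl(Q,r,z0,along):
    # axis horizontal; along 0:x,1:y ; params offset, slope, z
    def f(p):
        t=Q[:,along]; o=Q[:,1-along]
        d=(o-p[0]-p[1]*(t-t0))*np.cos(np.arctan(p[1]))
        return np.hypot(d,Q[:,2]-p[2])-r
    t0=np.median(Q[:,along])
    s=least_squares(f,[np.median(Q[:,1-along]),0,z0],loss='soft_l1',f_scale=.002)
    return t0,s.x,np.std(s.fun)
for t in('top0','side0'):
    s=np.load(f'pics/{t}.npz');P=cloud(s).reshape(-1,3)
    m=lambda a,b:(P[:,0]>a[0])&(P[:,0]<a[1])&(P[:,1]>b[0])&(P[:,1]<b[1])
    Q=P[m((.55,.655),(-.215,-.18))&(P[:,2]>.052)&(P[:,2]<.08)]
    print(t,'rod',len(Q),cyl(Q,.01,.06,0),'tip x',np.percentile(Q[:,0],[0,1,3]))
    Q=P[m((.44,.52),(.08,.215))&(P[:,2]>.055)&(P[:,2]<.0805)]
    print(t,'tube',len(Q),cyl(Q,.019,.06,1),'y',np.percentile(Q[:,1],[0,.5,2,98,99.5,100]))
    Q=P[m((.42,.56),(.19,.36))&(P[:,2]>.024)&(P[:,2]<.034)]
    if len(Q): print('tray top',cv2.minAreaRect((Q[:,:2]*1000).astype(np.float32)))
    Q=P[m((.42,.54),(.08,.21))&(P[:,2]>.004)&(P[:,2]<.03)]
    Q=P[m((.62,.83),(-.27,-.05))&(P[:,2]>.094)&(P[:,2]<.105)]
    if len(Q): print('rack top',cv2.minAreaRect((Q[:,:2]*1000).astype(np.float32)))
    Q=P[m((.54,.655),(-.15,-.08))&(P[:,2]>.06)&(P[:,2]<.09)]
    print('thick',cyl(Q,.019,.063,0),Q[:,0].min())
    # clutter in work zone
    for zt in(.03,.06):
        q=P[m((.25,.54),(-.5,.08))&(P[:,2]>zt)&(P[:,2]<.3)]
        print('clutter',zt,len(q),sorted(set(map(tuple,(np.round(q[:,:2]/.04)*.04).round(2).tolist())))[:40])
E
```

```text
top0 rod 374 (np.float64(0.6046986508899148), array([-1.99963749e-01, -1.50341427e-04,  6.07521588e-02]), np.float64(0.0021024397446967142)) tip x [0.55924196 0.55971788 0.56072394]
top0 tube 785 (np.float64(0.14801614520167597), array([0.48201959, 0.11581463, 0.06006708]), np.float64(0.00222458953202402)) y [0.09163475 0.09304857 0.09530553 0.20103156 0.20263667 0.20451374]
tray top ((495.7261962890625, 267.1780700683594), (131.31906127929688, 100.92157745361328), 83.54285430908203)
rack top ((726.85302734375, -157.87332153320312), (146.498779296875, 141.73793029785156), 89.7909927368164)
thick (np.float64(0.6053694450240379), array([-0.11327688,  0.00321482,  0.06128039]), np.float64(0.002698971217156591)) 0.5587406087655843
clutter 0.03 1891 [(0.24, -0.32), (0.24, -0.28), (0.24, -0.24), (0.28, -0.28), (0.28, -0.24), (0.28, -0.2), (0.32, -0.28), (0.32, -0.24), (0.32, -0.2), (0.36, -0.24), (0.36, -0.2), (0.48, -0.48), (0.48, -0.44), (0.48, -0.4), (0.52, -0.48), (0.52, -0.44), (0.52, -0.4)]
clutter 0.06 507 [(0.48, -0.48), (0.48, -0.44), (0.48, -0.4), (0.52, -0.48), (0.52, -0.44), (0
[... 417 characters left out ...]
1815185546875), (135.66708374023438, 99.6590805053711), 83.77896881103516)
rack top ((724.4547119140625, -157.9058380126953), (150.1449432373047, 141.7498016357422), 89.78321075439453)
thick (np.float64(0.6052489002112917), array([-0.11351727, -0.01155764,  0.06069719]), np.float64(0.003229449950943434)) 0.5561345197629934
clutter 0.03 4385 [(0.24, -0.32), (0.24, -0.28), (0.24, -0.24), (0.28, -0.28), (0.28, -0.24), (0.28, -0.2), (0.32, -0.28), (0.32, -0.24), (0.32, -0.2), (0.36, -0.24), (0.36, -0.2), (0.48, -0.48), (0.48, -0.44), (0.48, -0.4), (0.52, -0.48), (0.52, -0.44), (0.52, -0.4)]
clutter 0.06 1486 [(0.48, -0.48), (0.48, -0.44), (0.48, -0.4), (0.52, -0.48), (0.52, -0.44), (0.52, -0.4)]
```

```bash
cat >> h.py <<'E'
from scipy.spatial.transform import Rotation as Ro
def st():
    o=bot.observe();R=Ro.from_quat(o['ee_rot']);X=R.as_matrix()
    print('t %.2f pos'%o['t'],o['position'].round(4),'yaw %.1f'%np.degrees(np.arctan2(X[1,0],X[0,0])),'z',X[:,2].round(3),'q',o['joint_positions'].round(2),'F',o['force'].round(1),'T',o['torque'].round(2),'gap %.4f'%o['finger_gap']);return o,R
def rel(pos=None,yaw=None,tz=(0,0,-1)):
    o,R=st()
    if pos is not None: print('shift cm',(R.inv().apply(np.array(pos)-o['position'])*100).round(2))
    if yaw is not None:
        y=np.radians(yaw);z=np.array(tz,float);z/=np.linalg.norm(z)
        x=np.array([np.cos(y),np.sin(y),0]);x-=z*(x@z);x/=np.linalg.norm(x)
        T=Ro.from_matrix(np.stack([x,np.cross(z,x),z],1));print('turn',np.degrees((R.inv()*T).as_rotvec()).round(2))
E
python3 -c "
from h import *
rel((.628,-.2,.16),90)"
```

```text
t 0.10 pos [0.2355 0.4685 0.214 ] yaw 63.3 z [-0.001 -0.002 -1.   ] q [ 1.1   0.26 -0.14  1.17  0.    1.57] F [-0.1 -0.  -0.7] T [ 0.03 -0.02  0.03] gap 0.0855
shift cm [-42.09  65.09   5.48]
turn [-2.000e-02  1.000e-01 -2.669e+01]
```

servo_tool([
  [[75, -5, 8, 0, 0, 0, -5], [75, -10, 16, 0.5, 0, 0, -10], [75, -15, 23, 1, 0, 0, -15], [75, -20, 31, 1.5, 0, 0, -20], [75, -24, 37, 2, 0, 0, -26.7], [75, -28, 43.5, 3, 0, 0, -26.7], [75, -32, 49.5, 4, 0, 0, -26.7], [75, -36, 55.5, 5, 0, 0, -26.7], [75, -40, 61.5, 5.5, 0, 0, -26.7], [75, -42.1, 65.1, 5.5, 0, 0, -26.7], [75, -42.1, 65.1, 5.5, 0, 0, -26.7], [75, -42.1, 65.1, 5.5, 0, 0, -26.7], [75, -42.1, 65.1, 5.5, 0, 0, -26.7]],
], newtons=80)

```text
t: 1.72
position: [0.6292, -0.2027, 0.1582]
ee_rot: [0.708, 0.706, -0.0, -0.0]
force: [-0.6, 0.9, 1.1]
finger_gap: 0.0637
```

```bash
python3 -c "
from h import *
rel((.628,-.2,.062),90);snap('top','top1');snap('side','side1')"
```

```text
t 1.73 pos [ 0.6292 -0.2027  0.1582] yaw 89.8 z [-0.001 -0.    -1.   ] q [-0.31  0.52  0.12  1.17 -0.   -0.31] F [-0.6  0.9  1.1] T [-0.01  0.06  0.04] gap 0.0637
shift cm [ 0.27 -0.11  9.62]
turn [-0.05  0.01 -0.15]
```

View pics/top1.png

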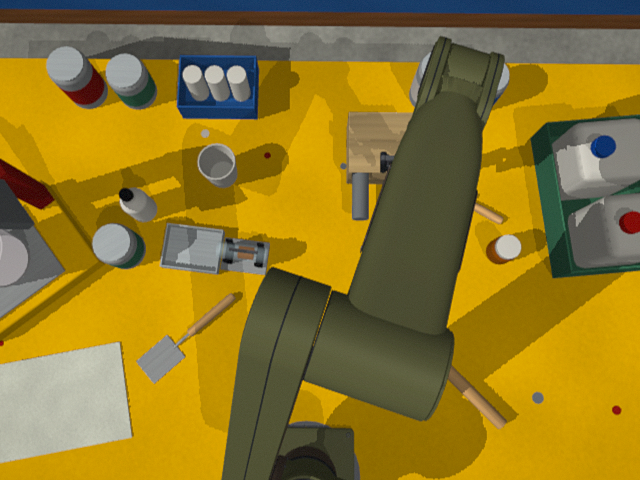

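servo_tool([
  [[75, 0.2, -0.1, 3, 0, 0, 0], [75, 0.2, -0.1, 6, 0, 0, 0], [75, 0.2, -0.1, 8, 0, 0, 0], [75, 0.2, -0.1, 9.5, 0, 0, 0], [75, 0.2, -0.1, 9.6, 0, 0, 0], [75, 0.2, -0.1, 9.6, 0, 0, 0]],
])

```text
t: 2.58
position: [0.6278, -0.1974, 0.0646]
ee_rot: [0.707, 0.707, 0.0, 0.0]
force: [0.0, 0.4, 0.4]
finger_gap: 0.0643
```

```bash
python3 -c "
from h import *
rel((.628,-.2,.062),90);snap('side','side2')
snap('top','top2')"
```

```text
t 2.58 pos [ 0.6278 -0.1974  0.0646] yaw 90.0 z [ 0.001 -0.    -1.   ] q [-0.3   0.57 -0.04  0.96  0.   -0.31] F [0.  0.4 0.4] T [0.   0.01 0.01] gap 0.0643
shift cm [-0.26  0.02  0.26]
turn [0.06 0.02 0.03]
```

View pics/side2.png

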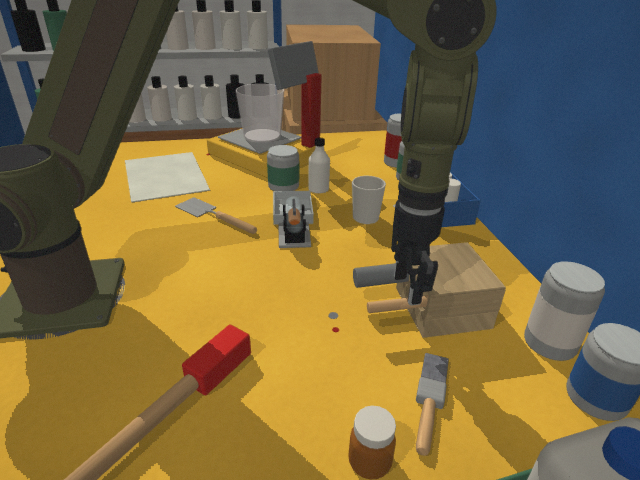

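The top view is blocked by the arm. In the side view the fingers straddle the slim shaft at (412,290), clear of the thick one. Now a small centring correction, then close.

servo_tool([
  [[75, -0.25, 0, 0.25, 0, 0, 0], [75, -0.25, 0, 0.25, 0, 0, 0], [0, -0.25, 0, 0.25, 0, 0, 0], [0, -0.25, 0, 0.25, 0, 0, 0], [0, -0.25, 0, 0.25, 0, 0, 0], [0, -0.25, 0, 0.25, 0, 0, 0], [0, -0.25, 0, 0.25, 0, 0, 0]],
], newtons=80)

```text
t: 3.55
position: [0.6274, -0.1999, 0.0613]
ee_rot: [0.707, 0.707, -0.0, -0.0]
force: [0.2, -0.1, -1.1]
finger_gap: 0.0002
```

```bash
python3 -c "
from h import *
rel((.43,-.2,.064),90);snap('side','side3')"
```

```text
t 3.55 pos [ 0.6274 -0.1999  0.0613] yaw 90.0 z [-0. -0. -1.] q [-0.31  0.58 -0.04  0.95 -0.   -0.31] F [ 0.2 -0.1 -1.1] T [ 0.02 -0.03 -0.02] gap 0.0002
shift cm [ -0.   -19.74  -0.27]
turn [-0.    0.    0.01]
```

```bash
python3 -c "
import cv2
a=cv2.imread('pics/side3.png')[180:350,320:520];cv2.imwrite('pics/s3c.png',cv2.resize(a,None,fx=4,fy=3.5,interpolation=cv2.INTER_CUBIC))"
```

```text
(no output)
```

View pics/s3c.png

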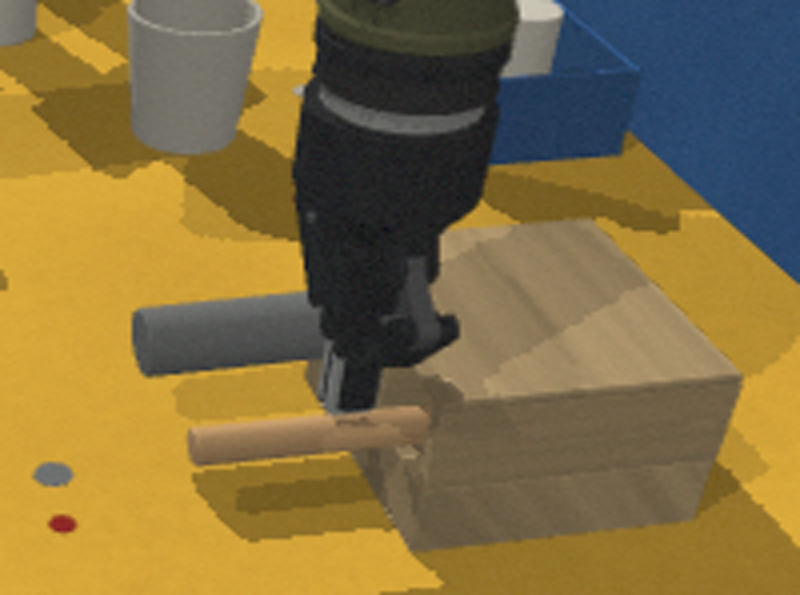

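The fingers shut on nothing. In the picture they end just behind or above the shaft, so I compare the finger and shaft positions in the cloud.

```bash
python3 - <<'E'
from h import *
for t in ('side0','side2','side3'):
    s=np.load(f'pics/{t}.npz');P=cloud(s);im=s['image']
    print(t)
    for v in range(256,312,3): print(v,[(u,)+tuple((P[v,u]*1000).astype(int).tolist())+tuple(im[v,u].tolist())[:1] for u in range(404,420,4)])
E
```

```text
side0
256 [(404, 661, -90, 82, 103), (408, 658, -113, 97, 165), (412, 665, -117, 100, 168), (416, 673, -117, 99, 177)]
259 [(404, 661, -91, 75, 110), (408, 654, -123, 98, 166), (412, 663, -123, 97, 167), (416, 670, -123, 97, 173)]
262 [(404, 656, -105, 79, 109), (408, 663, -108, 80, 83), (412, 658, -134, 99, 165), (416, 666, -135, 98, 167)]
265 [(404, 651, -117, 80, 105), (408, 659, -117, 79, 97), (412, 654, -144, 99, 169), (416, 663, -143, 97, 166)]
268 [(404, 650, -122, 77, 91), (408, 658, -122, 76, 87), (412, 655, -144, 92, 132), (416, 658, -154, 99, 165)]
271 [(404, 648, -127, 74, 82), (408, 655, -130, 75, 81), (412, 655, -147, 87, 117), (416, 656, -161, 98, 164)]
274 [(404, 649, -128, 68, 75), (408, 656, -130, 68, 81), (412, 654, -150, 83, 119), (416, 654, -166, 95, 120)]
277 [(404, 647, -133, 64, 70), (408, 656, -132, 62, 79), (412, 656, -149, 76, 121), (416, 655, -166, 89, 123)]
280 [(404, 649, -132, 56, 69), (408, 659, -128, 52, 80), (412, 655, -153, 71, 122), (416, 655, -168, 83, 119)]
283 [(404, 654, -122, 40, 82), (408, 655, -138, 53, 99), (412, 655, -155, 66, 119), (416, 
[... 4599 characters left out ...]
, (416, 655, -177, 62, 101)]
295 [(404, 618, -206, 84, 63), (408, 622, -215, 90, 37), (412, 629, -214, 89, 31), (416, 656, -177, 55, 106)]
298 [(404, 618, -208, 79, 134), (408, 630, -198, 69, 148), (412, 638, -198, 68, 162), (416, 645, -200, 69, 162)]
301 [(404, 620, -205, 70, 121), (408, 629, -204, 67, 115), (412, 635, -205, 67, 122), (416, 643, -206, 67, 155)]
304 [(404, 620, -208, 65, 148), (408, 628, -207, 63, 146), (412, 635, -208, 63, 142), (416, 641, -210, 64, 138)]
307 [(404, 621, -208, 58, 131), (408, 627, -211, 60, 127), (412, 635, -209, 57, 116), (416, 643, -208, 55, 114)]
310 [(404, 648, -154, 0, 203), (408, 654, -157, 2, 126), (412, 655, -173, 16, 86), (416, 654, -189, 30, 101)]
```

The cloud shows the shut fingertips near z≈0.076, above the shaft top at 0.070. With the reported TCP they should be at 0.047, so the real tool is about 30 mm further back along its axis than the state says. x and y agree. I go by the camera: open, lower 30 mm in steps while watching the force, and look again.

servo_tool([
  [[75, 0, -0.8, -0.5, 0, 0, 0], [75, 0, -0.8, -0.5, 0, 0, 0], [75, 0, -0.8, -0.5, 0, 0, 0], [75, 0, -0.8, 0, 0, 0, 0], [75, 0, -0.8, 1, 0, 0, 0], [75, 0, -0.8, 2, 0, 0, 0], [75, 0, -0.8, 2.8, 0, 0, 0], [75, 0, -0.8, 2.8, 0, 0, 0]],
])

```text
t: 4.6
position: [0.6184, -0.1997, 0.032]
ee_rot: [0.707, 0.707, -0.001, -0.001]
force: [-0.4, -0.6, 0.2]
finger_gap: 0.0641
```

```bash
python3 -c "
from h import *
rel((.62,-.2,.033),90);s=snap('side','side4')
a=s['image'][180:350,320:520,::-1];cv2.imwrite('pics/s4c.png',cv2.resize(a,None,fx=4,fy=3.5,interpolation=cv2.INTER_CUBIC))
P=cloud(s);Q=P.reshape(-1,3);c=s['image'].reshape(-1,3).max(1)<60
m=c&(Q[:,0]>.57)&(Q[:,0]<.66)&(Q[:,1]<-.215)&(Q[:,1]>-.27)&(Q[:,2]>.03)
print(np.percentile(Q[m][:,2],[0,1,5]),m.sum())
"
```

```text
t 4.60 pos [ 0.6184 -0.1997  0.032 ] yaw 90.0 z [-0.002  0.001 -1.   ] q [-0.31  0.59 -0.1   0.88 -0.   -0.31] F [-0.4 -0.6  0.2] T [-0.02 -0.02 -0.04] gap 0.0641
shift cm [-0.03  0.16 -0.1 ]
turn [-0.13 -0.04  0.01]
[0.06104115 0.08295677 0.12713582] 8552
```

View pics/s4c.png

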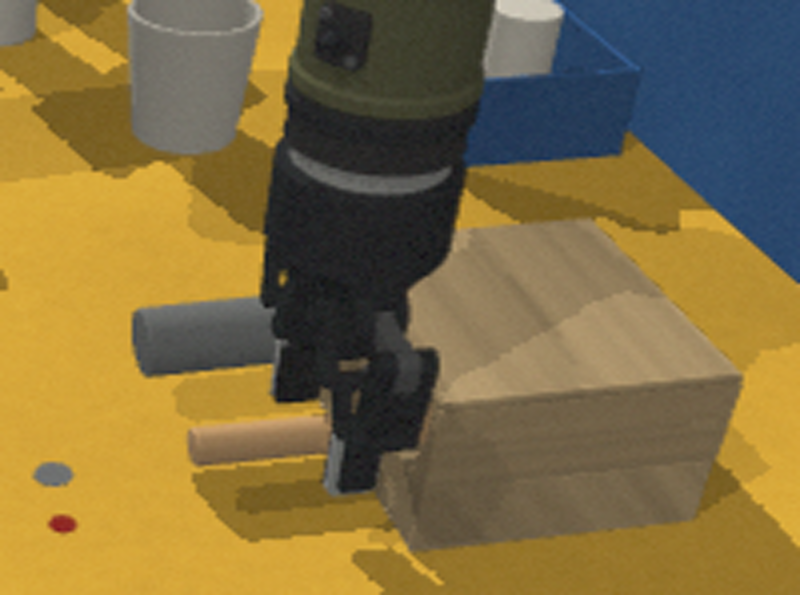

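The near finger now covers the shaft at crop (355,440), its open tip at z≈0.061. It will swing about 10 mm lower as it closes. Closing now.

servo_tool([
  [[0, 0, 0, 0, 0, 0, 0], [0, 0, 0, 0, 0, 0, 0], [0, 0, 0, 0, 0, 0, 0], [0, 0, 0, 0, 0, 0, 0], [0, 0, 0, 0, 0, 0, 0]],
], newtons=80)

```text
t: 5.28
position: [0.6196, -0.2001, 0.0336]
ee_rot: [0.707, 0.707, 0.0, 0.0]
force: [0.3, 0.9, 1.2]
finger_gap: 0.0174
```

```bash
python3 -c "
from h import *
rel((.42,-.2,.036),90);s=snap('side','side5')
a=s['image'][180:350,320:520,::-1];cv2.imwrite('pics/s5c.png',cv2.resize(a,None,fx=4,fy=3.5,interpolation=cv2.INTER_CUBIC))
"
```

```text
t 5.28 pos [ 0.6196 -0.2001  0.0336] yaw 90.0 z [ 0.001 -0.    -1.   ] q [-0.31  0.59 -0.1   0.88  0.   -0.31] F [0.3 0.9 1.2] T [-0.   -0.11  0.02] gap 0.0174
shift cm [ 1.000e-02 -1.996e+01 -2.600e-01]
turn [0.03 0.01 0.01]
```

View pics/s5c.png

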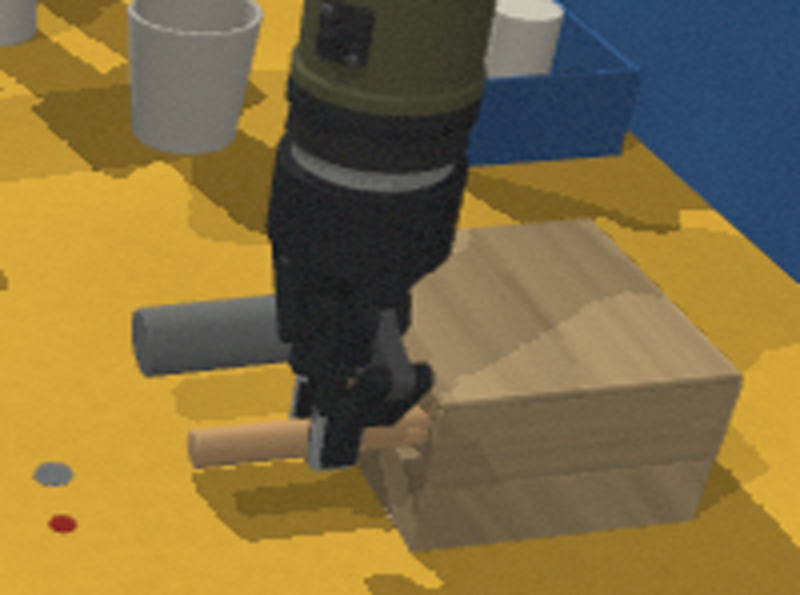

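Gripped: the gap is 17 mm on the shaft and the fingers enclose it. Pulling straight out.

servo_tool([
  [[0, 0, -1, -0.1, 0, 0, 0], [0, 0, -2.5, -0.2, 0, 0, 0], [0, 0, -4.5, -0.2, 0, 0, 0], [0, 0, -7, -0.2, 0, 0, 0], [0, 0, -9.5, -0.2, 0, 0, 0], [0, 0, -12, -0.2, 0, 0, 0], [0, 0, -14.5, -0.2, 0, 0, 0], [0, 0, -17, -0.4, 0, 0, 0], [0, 0, -19, -1, 0, 0, 0], [0, 0, -20, -2, 0, 0, 0], [0, 0, -20, -2, 0, 0, 0]],
])

```text
t: 6.7
position: [0.4199, -0.2005, 0.0545]
ee_rot: [0.707, 0.707, 0.0, 0.001]
force: [1.1, -0.2, -0.6]
finger_gap: 0.0171
```

```bash
python3 -c "
from h import *
rel((.463,-.025,.05),-6.5);s=snap('side','side6');snap('top','top6')
"
```

```text
t 6.70 pos [ 0.4199 -0.2005  0.0545] yaw 90.0 z [ 0.002 -0.001 -1.   ] q [-0.45  0.29 -0.56  0.72  0.   -0.45] F [ 1.1 -0.2 -0.6] T [0.04 0.04 0.03] gap 0.0171
shift cm [17.56  4.3   0.44]
turn [ 1.500e-01 -7.000e-02  9.648e+01]
```

View pics/side6.png

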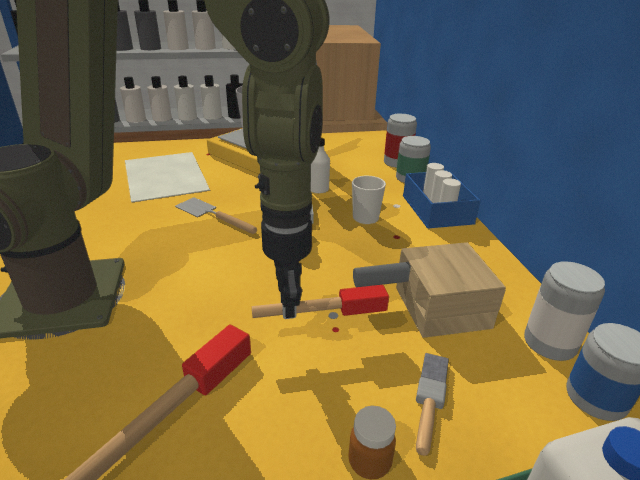

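The rod is out, handle at (365,300), and the thick rod has not moved. Now turn it to point along the tube and carry it to its laying spot.

servo_tool([
  [[0, 1, 0.3, -0.5, 0, 0, 8], [0, 3, 0.7, -0.5, 0, 0, 17], [0, 5, 1.2, -0.5, 0, 0, 27], [0, 7, 1.7, -0.5, 0, 0, 37], [0, 9, 2.2, -0.5, 0, 0, 47], [0, 11, 2.7, -0.5, 0, 0, 57], [0, 13, 3.2, -0.5, 0, 0, 67], [0, 15, 3.7, -0.5, 0, 0, 77], [0, 17, 4.1, -0.5, 0, 0, 87], [0, 18, 4.3, -0.5, 0, 0, 94], [0, 18, 4.3, -0.5, 0, 0, 96.5], [0, 18, 4.3, -0.5, 0, 0, 96.5]],
])

```text
t: 8.3
position: [0.4632, -0.0195, 0.0581]
ee_rot: [0.998, -0.056, 0.0, -0.0]
force: [0.0, 0.1, -0.5]
finger_gap: 0.0171
```

```bash
cat >> h.py <<'E'
def rodfit(s,lo=(.3,-.4),hi=(.62,.3),zlo=.02):
    """red handle pixels + light-wood shaft near them; returns handle centroid & shaft axis"""
    P=cloud(s).reshape(-1,3);c=s['image'].reshape(-1,3).astype(int)
    b=(P[:,0]>lo[0])&(P[:,0]<hi[0])&(P[:,1]>lo[1])&(P[:,1]<hi[1])&(P[:,2]>.004)&(P[:,2]<.2)
    red=b&(c[:,0]>90)&(c[:,1]<60)&(c[:,2]<70)
    R=P[red];return R,P,c,b
E
python3 -c "
from h import *
rel((.463,-.02,.0),-6.5);s=snap('side','side7');snap('top','top7')
"
```

```text
t 8.30 pos [ 0.4632 -0.0195  0.0581] yaw -6.4 z [ 0.001  0.    -1.   ] q [-0.04  0.29 -0.55  0.73  0.    1.64] F [ 0.   0.1 -0.5] T [ 0.07 -0.03  0.03] gap 0.0171
shift cm [-0.02  0.05  5.81]
turn [-0.02 -0.03  0.09]
```

View pics/side7.png

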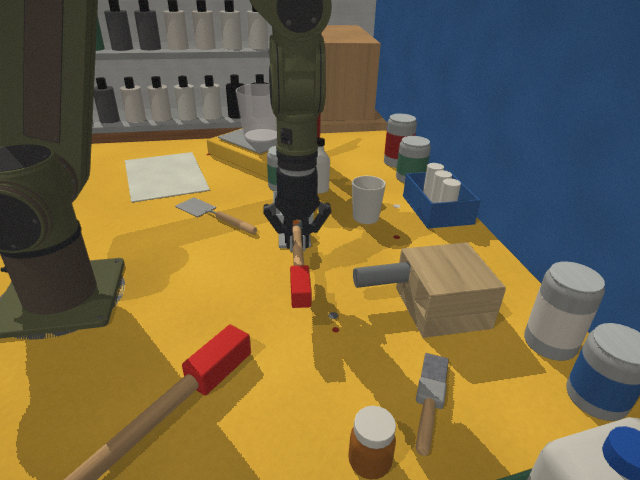

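View pics/top7.png

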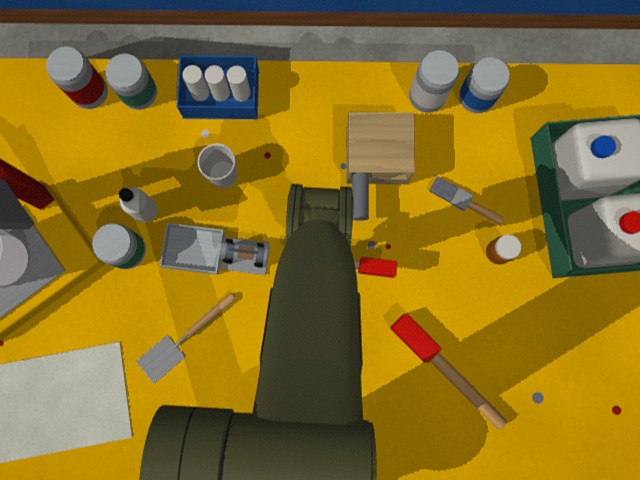

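The rod now points at the tube: handle at (300,288) in the side view and (378,267) in the top view, with the shaft under the arm. I measure its height and tilt before lowering.

```bash
python3 - <<'E'
from h import *
for t in('top7','side7'):
    s=np.load(f'pics/{t}.npz');R,P,c,b=rodfit(s,(.38,-.3),(.52,.0))
    zt=np.percentile(R[:,2],90)
    for y0 in np.arange(-.2,-.08,.02):
        q=R[(R[:,1]>y0)&(R[:,1]<y0+.02)]
        if len(q)>5:print(t,round(y0,2),len(q),'x',q[:,0].min().round(3),q[:,0].max().round(3),'ztop',np.percentile(q[:,2],[50,90]).round(4))
    print('y range',np.percentile(R[:,1],[1,99]).round(4))
E
```

```text
top7 -0.2 58 x 0.428 0.512 ztop [0.0998 0.1031]
top7 -0.18 152 x 0.428 0.51 ztop [0.1003 0.1037]
top7 -0.16 164 x 0.43 0.465 ztop [0.1    0.1037]
top7 -0.14 157 x 0.433 0.467 ztop [0.1009 0.1037]
top7 -0.12 88 x 0.435 0.467 ztop [0.1    0.1031]
y range [-0.1867 -0.1086]
side7 -0.2 337 x 0.426 0.458 ztop [0.0881 0.0999]
side7 -0.18 143 x 0.426 0.46 ztop [0.0999 0.101 ]
side7 -0.16 132 x 0.429 0.463 ztop [0.1001 0.1014]
side7 -0.14 125 x 0.432 0.465 ztop [0.1004 0.1014]
side7 -0.12 39 x 0.435 0.466 ztop [0.1001 0.1013]
y range [-0.1911 -0.1146]
```

Level: handle top at 0.100 in both cameras, so its underside is at 0.066. Lower 64 mm, then touch down gently.

servo_tool([
  [[0, 0, 0, 2, 0, 0, 0], [0, 0, 0, 4, 0, 0, 0], [0, 0, 0, 5.5, 0, 0, 0], [0, 0, 0, 6.2, 0, 0, 0], [0, 0, 0, 6.4, 0, 0, 0], [0, 0, 0, 6.5, 0, 0, 0], [0, 0, 0, 6.5, 0, 0, 0]],
])

```text
t: 9.28
position: [0.4628, -0.02, -0.0063]
ee_rot: [0.998, -0.057, 0.0, -0.0]
force: [-0.9, -0.1, -0.4]
finger_gap: 0.0168
```

```bash
python3 - <<'E'
from h import *
st()
s=snap('side','side8');R,P,c,b=rodfit(s,(.38,-.3),(.52,.0))
for y0 in np.arange(-.2,-.1,.02):
    q=R[(R[:,1]>y0)&(R[:,1]<y0+.02)];print(y0.round(2),np.percentile(q[:,2],[50,90]).round(4) if len(q) else 0)
E
```

```text
t 9.28 pos [ 0.4628 -0.02   -0.0063] yaw -6.5 z [ 0.001 -0.    -1.   ] q [-0.04  0.37 -0.64  0.56  0.    1.64] F [-0.9 -0.1 -0.4] T [ 0.06  0.03 -0.  ] gap 0.0168
-0.2 [0.0248 0.0357]
-0.18 [0.0356 0.037 ]
-0.16 [0.0359 0.0374]
-0.14 [0.036  0.0371]
-0.12 [0.036  0.0369]
```

Two millimetres remain (handle top at 0.036, where flat is 0.034). Lower a bit more and release.

servo_tool([
  [[0, 0, 0, 0.1, 0, 0, 0], [0, 0, 0, 0.2, 0, 0, 0], [0, 0, 0, 0.2, 0, 0, 0], [60, 0, 0, 0.2, 0, 0, 0], [60, 0, 0, 0.2, 0, 0, 0], [60, 0, 0, 0.2, 0, 0, 0], [60, 0, 0, 0.2, 0, 0, 0], [60, 0, 0, 0, 0, 0, 0]],
])

```text
t: 10.32
position: [0.4622, -0.02, -0.0067]
ee_rot: [0.998, -0.057, -0.0, 0.0]
force: [-0.8, -0.6, 0.4]
finger_gap: 0.0513
```

```bash
python3 - <<'E'
from h import *
st()
s=snap('side','side9');R,P,c,b=rodfit(s,(.38,-.3),(.52,.0))
for y0 in np.arange(-.2,-.1,.02):
    q=R[(R[:,1]>y0)&(R[:,1]<y0+.02)];print(y0.round(2),np.percentile(q[:,2],[50,90]).round(4) if len(q) else 0)
E
```

```text
t 10.32 pos [ 0.4622 -0.02   -0.0067] yaw -6.5 z [-0.  0. -1.] q [-0.04  0.37 -0.64  0.56 -0.    1.64] F [-0.8 -0.6  0.4] T [ 0.    0.01 -0.02] gap 0.0513
-0.2 [0.0236 0.0343]
-0.18 [0.0343 0.0354]
-0.16 [0.0342 0.0356]
-0.14 [0.0342 0.0355]
-0.12 [0.0339 0.0352]
```

View pics/side9.png

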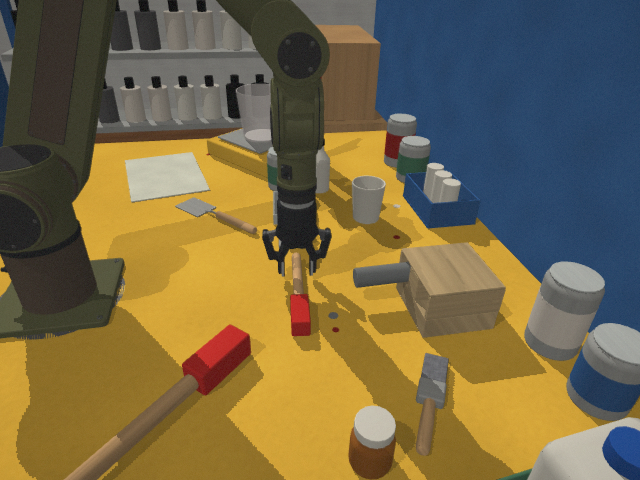

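Flat and released: handle top at 0.034 along its whole length, the rod at (300,290). Lift and measure it.

servo_tool([
  [[60, 0, 0, -2, 0, 0, 0], [80, 0, 0, -5, 0, 0, 0], [80, 0, 3, -8, 0, 0, 0], [80, 0, 6, -8, 0, 0, 0], [80, 0, 6, -8, 0, 0, 0]],
])

```text
t: 11.0
position: [0.4558, -0.081, 0.0739]
ee_rot: [0.998, -0.058, 0.001, 0.0]
force: [0.1, -0.1, 0.0]
finger_gap: 0.0681
```

```bash
python3 - <<'E'
from h import *
st()
for n in('top','side'):
    s=snap(n,n+'10');R,P,c,b=rodfit(s,(.38,-.3),(.52,.0))
    R=R[R[:,2]>.030]
    r=cv2.minAreaRect((R[:,:2]*1000).astype(np.float32));print(n,len(R),r)
    w=b&(P[:,1]>-.1)&(P[:,1]<.06)&(P[:,0]>.42)&(P[:,0]<.5)&(P[:,2]>.015)&(P[:,2]<.03)&(c[:,0]>90)
    Q=P[w]
    if len(Q)>20:
        k=np.polyfit(Q[:,1],Q[:,0],1);print('shaft',len(Q),k,Q[:,1].min(),Q[:,1].max(),'x at -.148',np.polyval(k,-.148),Q[:,2].max())
E
```

```text
t 11.00 pos [ 0.4558 -0.081   0.0739] yaw -6.6 z [ 0.001 -0.    -1.   ] q [-0.18  0.27 -0.53  0.77 -0.    1.51] F [ 0.1 -0.1  0. ] T [ 0.01 -0.02 -0.  ] gap 0.0681
top 0 ((0.0, 0.0), (0.0, 0.0), 0.0)
shaft 75 [-0.09677728  0.46296941] -0.02311457980019084 -0.00034930760553538234 x at -.148 0.4772924519276486 0.029688412946210718
side 532 ((445.1806335449219, -151.79794311523438), (78.34766387939453, 33.41438293457031), 83.70572662353516)
shaft 296 [0.10414489 0.46155049] -0.09889908785468293 -4.49380736938787e-05 x at -.148 0.44613704996242487 0.029397412924582755
```

View pics/top10.png

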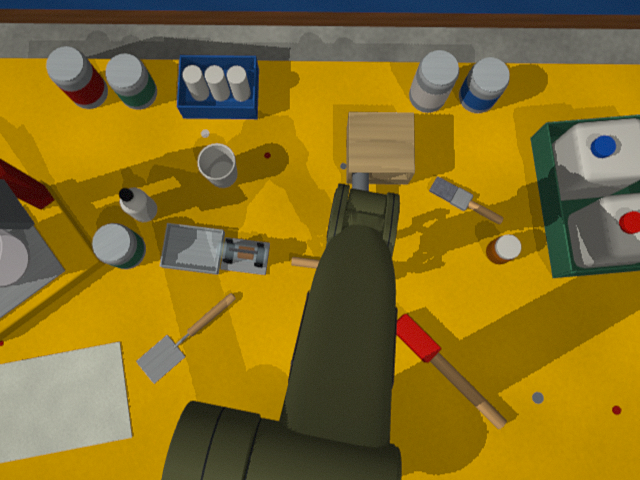

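View pics/side10.png

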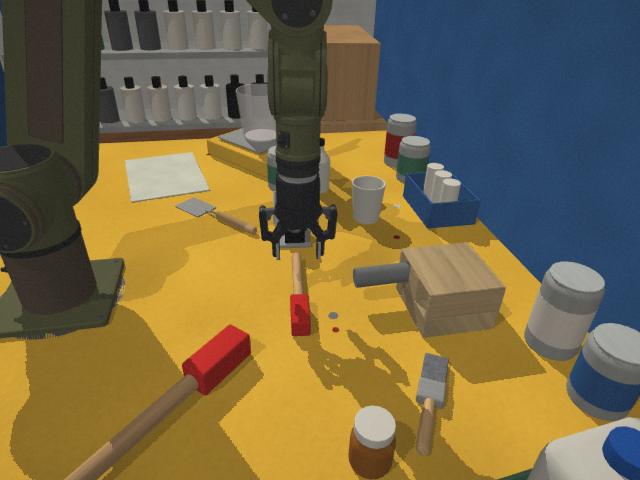

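Side view: the rod lies free at (300,295), handle centre at about (0.447,−0.150). Its 78×33 mm size matches and its direction is 83.7°. The top view is hidden by the arm except for the shaft at (303,262). Moving to the handle.

```bash
python3 -c "
from h import *
rel((.4467,-.150,-.008),-6.4)"
```

```text
t 11.10 pos [ 0.4552 -0.0795  0.0732] yaw -6.5 z [-0.     0.001 -1.   ] q [-0.17  0.27 -0.53  0.77  0.    1.51] F [-0.1  0.4  0.4] T [-0.03 -0.01 -0.02] gap 0.0682
shift cm [-0.04  7.11  8.12]
turn [-0.03  0.02 -0.13]
```

servo_tool([
  [[80, 0, 3, 0, 0, 0, 0], [80, 0, 6, 0, 0, 0, 0], [80, 0, 7.1, 1.5, 0, 0, 0], [80, 0, 7.1, 4, 0, 0, 0], [80, 0, 7.1, 6.5, 0, 0, 0], [80, 0, 7.1, 7.8, 0, 0, 0], [80, 0, 7.1, 8.1, 0, 0, 0], [80, 0, 7.1, 8.1, 0, 0, 0]],
])

```text
t: 12.1
position: [0.4479, -0.15, -0.0074]
ee_rot: [0.998, -0.056, 0.0, 0.0]
force: [1.0, 0.3, 0.1]
finger_gap: 0.0685
```

```bash
python3 -c "
from h import *
rel((.4467,-.150,-.008),-6.4);s=snap('side','side11');a=s['image'][200:370,200:400,::-1];cv2.imwrite('pics/s11c.png',cv2.resize(a,None,fx=4,fy=3.5,interpolation=cv2.INTER_CUBIC))"
```

```text
t 12.10 pos [ 0.4479 -0.15   -0.0074] yaw -6.5 z [ 0. -0. -1.] q [-0.32  0.39 -0.62  0.57  0.    1.36] F [1.  0.3 0.1] T [-0.   -0.01  0.01] gap 0.0685
shift cm [-0.12  0.02  0.06]
turn [ 0.   -0.02 -0.06]
```

View pics/s11c.png

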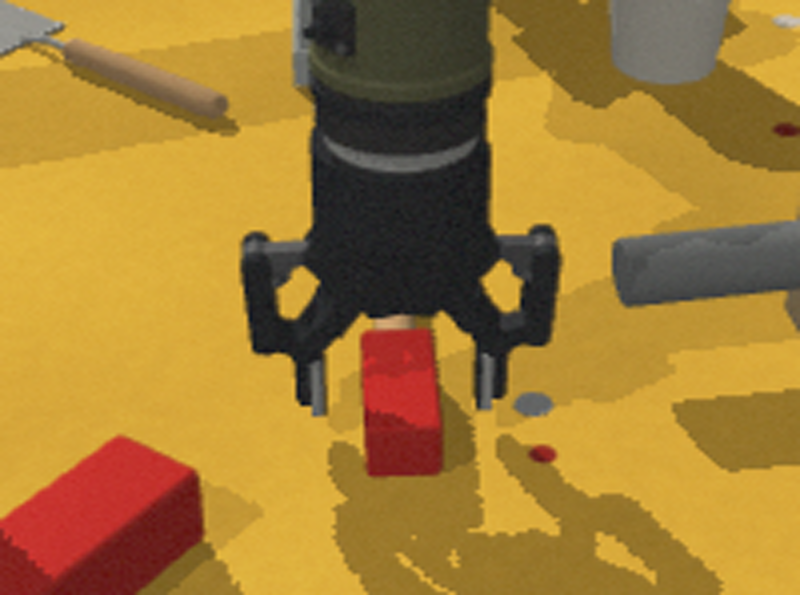

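The fingers straddle the handle evenly, pads at crop (320,385) and (487,385) and the handle between them. Close, then lift 43 mm.

servo_tool([
  [[0, -0.1, 0, 0, 0, 0, 0], [0, -0.1, 0, 0, 0, 0, 0], [0, -0.1, 0, 0, 0, 0, 0], [0, -0.1, 0, 0, 0, 0, 0], [0, -0.1, 0, -1, 0, 0, 0], [0, -0.1, 0, -2.5, 0, 0, 0], [0, -0.1, 0, -3.8, 0, 0, 0], [0, -0.1, 0, -4.2, 0, 0, 0], [0, -0.1, 0, -4.2, 0, 0, 0]],
], newtons=90)

```text
t: 13.28
position: [0.4468, -0.1502, 0.0346]
ee_rot: [0.998, -0.057, 0.0, 0.0]
force: [0.4, 0.4, -1.0]
finger_gap: 0.0325
```

```bash
python3 - <<'E'
from h import *
st()
for n in('top','side'):
    s=snap(n,n+'12');R,P,c,b=rodfit(s,(.38,-.3),(.52,.0))
    w=b&(P[:,1]>-.13)&(P[:,1]<.06)&(P[:,0]>.42)&(P[:,0]<.5)&(P[:,2]>.05)&(P[:,2]<.085)&(c[:,0]>90)&(c[:,1]>60)
    Q=P[w];print(n,len(R),len(Q))
    if len(R)>9:print('handle top z',np.percentile(R[:,2],[50,90,97]),'y',np.percentile(R[:,1],[1,99]))
    if len(Q)>20:
        k=np.polyfit(Q[:,1],Q[:,0],1);print('shaft',k,'y',Q[:,1].min(),Q[:,1].max(),'axis z/x by bins')
        for y0 in np.arange(-.12,.06,.02):
            q=Q[(Q[:,1]>y0)&(Q[:,1]<y0+.02)]
            if len(q)>5:print(y0.round(2),len(q),'x',np.percentile(q[:,0],[3,50,97]).round(4),'ztop',np.percentile(q[:,2],[50,90,97]).round(4))
E
```

```text
t 13.28 pos [ 0.4468 -0.1502  0.0346] yaw -6.5 z [ 0.001 -0.    -1.   ] q [-0.32  0.33 -0.57  0.68 -0.    1.36] F [ 0.4  0.4 -1. ] T [-0.07  0.03  0.04] gap 0.0325
top 53 452
handle top z [0.0738727  0.07940189 0.08069106] y [-0.12108204 -0.10808721]
shaft [0.11403847 0.46385351] y -0.11473769318914634 -0.0007579066827776877 axis z/x by bins
-0.12 36 x [0.4435 0.4514 0.4614] ztop [0.067  0.0708 0.0718]
-0.1 85 x [0.4451 0.453  0.4629] ztop [0.0662 0.07   0.0719]
-0.08 87 x [0.4475 0.4554 0.4654] ztop [0.0678 0.072  0.0729]
-0.06 81 x [0.4494 0.4578 0.467 ] ztop [0.0663 0.0714 0.0731]
-0.04 81 x [0.4516 0.4599 0.4703] ztop [0.0665 0.0695 0.0715]
-0.02 82 x [0.4542 0.4625 0.4732] ztop [0.067  0.0702 0.0726]
side 754 65
handle top z [0.07441594 0.07612112 0.07663777] y [-0.19166431 -0.11549995]
shaft [0.07330427 0.45761981] y -0.1160529922599779 -0.08089500803677463 axis z/x by bins
-0.12 12 x [0.4384 0.4482 0.4641] ztop [0.0743 0.0758 0.0759]
-0.1 53 x [0.4425 0.4507 0.4603] ztop [0.0663 0.0681 0.0687]
```

View pics/side12.png

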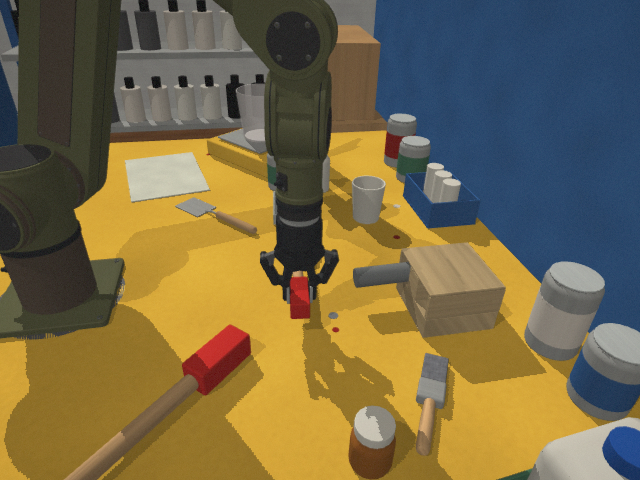

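View pics/top12.png

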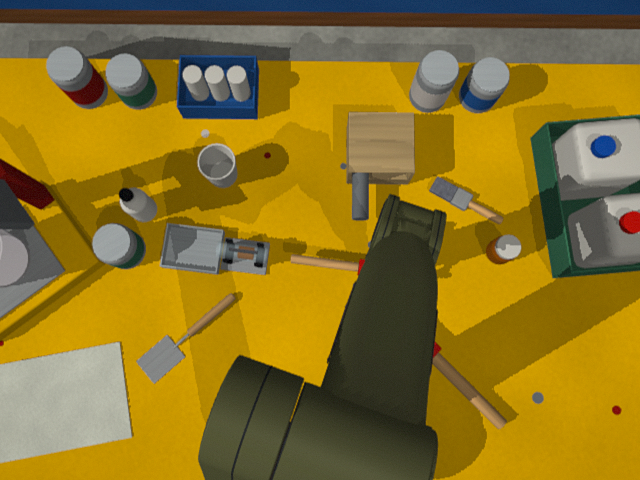

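Top view: the shaft runs from (362,267) to (291,260), in line with the tube at (247,253), both in one picture. I fit both axes from this same camera.

```bash
python3 - <<'E'
from h import *
from scipy.optimize import least_squares
def cyl(Q,r):
    t=Q[:,1];tm=t.mean()
    f=lambda p:np.hypot((Q[:,0]-p[0]-p[1]*(t-tm))*np.cos(np.arctan(p[1])),Q[:,2]-p[2]-p[3]*(t-tm))-r
    s=least_squares(f,[np.median(Q[:,0]),.11,.06,0],loss='soft_l1',f_scale=.002);return tm,s.x
s=np.load('pics/top12.npz');P=cloud(s).reshape(-1,3);c=s['image'].reshape(-1,3).astype(int)
m=(P[:,0]>.43)&(P[:,0]<.5)&(P[:,1]>-.1)&(P[:,1]<.07)&(P[:,2]>.052)&(P[:,2]<.085)
Q=P[m];a=cyl(Q,.01);print('rod',len(Q),a,'tip y',np.percentile(Q[:,1],[98,99,100]))
m=(P[:,0]>.44)&(P[:,0]<.52)&(P[:,1]>.085)&(P[:,1]<.215)&(P[:,2]>.055)&(P[:,2]<.0805)
Q=P[m];b=cyl(Q,.019);print('tube',len(Q),b,'y',np.percentile(Q[:,1],[0,.5,1,2]))
ev=lambda k,y:(k[1][0]+k[1][1]*(y-k[0]),k[1][2]+k[1][3]*(y-k[0]))
for y in(-.1,0,.04,.095,.2):print(y,'rod',np.round(ev(a,y),4),'tube',np.round(ev(b,y),4))
E
```

```text
rod 577 (np.float64(-0.030707809761452695), array([ 0.46134239,  0.11758448,  0.05896687, -0.00356645])) tip y [0.0365082  0.03861497 0.03888441]
tube 780 (np.float64(0.147824446260691), array([ 0.48207815,  0.11529663,  0.05995394, -0.00286937])) y [0.09181157 0.09328198 0.09479485 0.09531892]
-0.1 rod [0.4532 0.0592] tube [0.4535 0.0607]
0 rod [0.465  0.0589] tube [0.465  0.0604]
0.04 rod [0.4697 0.0587] tube [0.4696 0.0603]
0.095 rod [0.4761 0.0585] tube [0.476  0.0601]
0.2 rod [0.4885 0.0581] tube [0.4881 0.0598]
```

Rod and tube axes agree to within 0.5 mm sideways, and the rod sits 1.5 mm below the centre line, which is what I want under the roof pad. The tip is 54 mm short of the mouth. Insert 15 mm and check.

servo_tool([
  [[0, 0, -1.5, 0, 0, 0, 0], [0, 0, -3, 0, 0, 0, 0], [0, 0, -4.5, 0, 0, 0, 0], [0, 0, -5.5, 0, 0, 0, 0], [0, 0, -6.2, 0, 0, 0, 0], [0, 0, -6.9, 0, 0, 0, 0], [0, 0, -6.9, 0, 0, 0, 0]],
])

```text
t: 14.25
position: [0.4544, -0.0812, 0.0343]
ee_rot: [0.998, -0.056, 0.0, 0.0]
force: [-0.5, -0.4, -0.1]
finger_gap: 0.0323
```

```bash
python3 - <<'E'
from h import *
st();s=snap('top','top13');cv2.imwrite('pics/t13c.png',cv2.resize(s['image'][210:290,200:360,::-1],None,fx=5,fy=5,interpolation=cv2.INTER_CUBIC))
E
```

```text
t 14.25 pos [ 0.4544 -0.0812  0.0343] yaw -6.5 z [-0. -0. -1.] q [-0.18  0.31 -0.59  0.67 -0.    1.51] F [-0.5 -0.4 -0.1] T [-0.01  0.02  0.01] gap 0.0323
```

View pics/t13c.png

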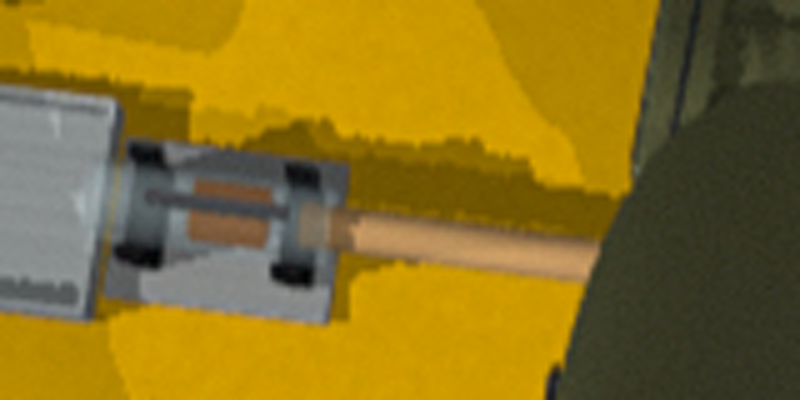

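The tip is inside the mouth at crop (318,225), centred, with no force. Push on in small steps.

servo_tool([
  [[0, 0, -0.7, 0, 0, 0, 0], [0, 0, -1.4, 0, 0, 0, 0], [0, 0, -2.1, 0, 0, 0, 0], [0, 0, -2.8, 0, 0, 0, 0], [0, 0, -3.5, 0, 0, 0, 0], [0, 0, -3.5, 0, 0, 0, 0]],
])

```text
t: 15.05
position: [0.4584, -0.0481, 0.0345]
ee_rot: [0.998, -0.057, 0.0, 0.002]
force: [-0.4, -6.0, 0.3]
finger_gap: 0.0325
```

```bash
python3 - <<'E'
from h import *
st();s=snap('top','top14');cv2.imwrite('pics/t14c.png',cv2.resize(s['image'][210:290,160:320,::-1],None,fx=5,fy=5,interpolation=cv2.INTER_CUBIC))
E
```

```text
t 15.05 pos [ 0.4584 -0.0481  0.0345] yaw -6.5 z [ 0.    -0.004 -1.   ] q [-0.1   0.31 -0.59  0.67 -0.    1.58] F [-0.4 -6.   0.3] T [-0.97  0.1  -0.01] gap 0.0325
```

View pics/t14c.png

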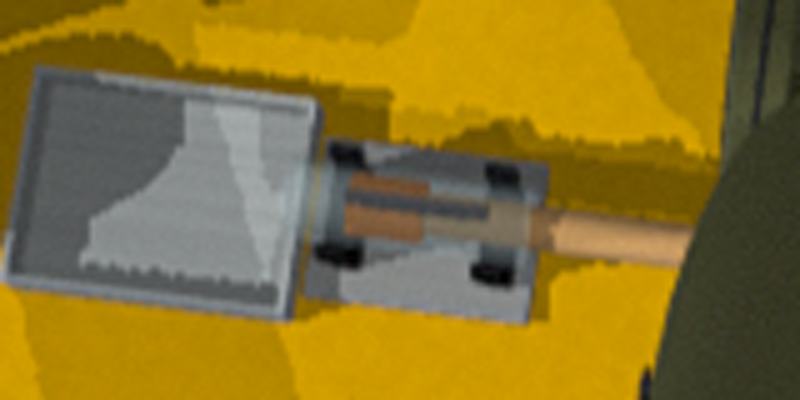

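The plug is sliding ahead of the rod, now at crop (388,205), against 6 N. Continue until the tip nears the far mouth.

servo_tool([
  [[0, 0, -0.7, 0, 0, 0, 0], [0, 0, -1.4, 0, 0, 0, 0], [0, 0, -2.1, 0, 0, 0, 0], [0, 0, -2.8, 0, 0, 0, 0], [0, 0, -3.5, 0, 0, 0, 0], [0, 0, -4.1, 0, 0, 0, 0], [0, 0, -4.7, 0, 0, 0, 0], [0, 0, -5.3, 0, 0, 0, 0], [0, 0, -5.7, 0, 0, 0, 0], [0, 0, -5.7, 0, 0, 0, 0]],
])

```text
t: 16.35
position: [0.4647, 0.0102, 0.0343]
ee_rot: [0.998, -0.056, -0.0, -0.0]
force: [1.4, 0.3, -1.1]
finger_gap: 0.0326
```

```bash
python3 - <<'E'
from h import *
st();s=snap('top','top15');cv2.imwrite('pics/t15c.png',cv2.resize(s['image'][210:290,160:320,::-1],None,fx=5,fy=5,interpolation=cv2.INTER_CUBIC))
E
```

```text
t 16.35 pos [0.4647 0.0102 0.0343] yaw -6.5 z [-0.  0. -1.] q [ 0.02  0.32 -0.58  0.67  0.    1.71] F [ 1.4  0.3 -1.1] T [-0.03  0.03 -0.  ] gap 0.0326
```

View pics/t15c.png

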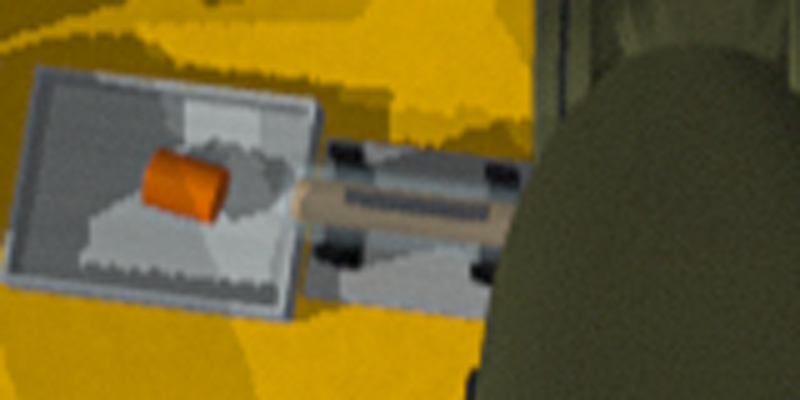

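The plug lies in the tray at crop (185,185) and the rod tip has just come through the far mouth. Draw the rod straight out.

servo_tool([
  [[0, 0, 1, 0, 0, 0, 0], [0, 0, 2.5, 0, 0, 0, 0], [0, 0, 4.5, 0, 0, 0, 0], [0, 0, 6.5, 0, 0, 0, 0], [0, 0, 8.5, 0, 0, 0, 0], [0, 0, 10.5, 0, 0, 0, 0], [0, 0, 12.5, 0, 0, 0, 0], [0, 0, 14.5, 0, 0, 0, 0], [0, 0, 15.5, 0, 0, 0, 0], [0, 0, 16.2, 0, 0, 0, 0], [0, 0, 16.2, 0, 0, 0, 0]],
])

```text
t: 17.77
position: [0.4463, -0.1514, 0.0343]
ee_rot: [0.998, -0.057, 0.0, -0.0]
force: [-1.3, 0.1, -0.0]
finger_gap: 0.0323
```

```bash
python3 - <<'E'
from h import *
rel((.447,-.15,-.0075),-6.5);s=snap('top','top16')
s=snap('side','side16');R,P,c,b=rodfit(s,(.38,-.3),(.52,.0));print(np.percentile(R[:,2],[50,90,97]))
E
```

```text
t 17.77 pos [ 0.4463 -0.1514  0.0343] yaw -6.5 z [ 0.  0. -1.] q [-0.33  0.33 -0.57  0.68  0.    1.36] F [-1.3  0.1 -0. ] T [-0.    0.04 -0.  ] gap 0.0323
shift cm [ 0.05 -0.14  4.18]
turn [-0.01 -0.   -0.03]
[0.07447689 0.07615492 0.07662568]
```

View pics/top16.png

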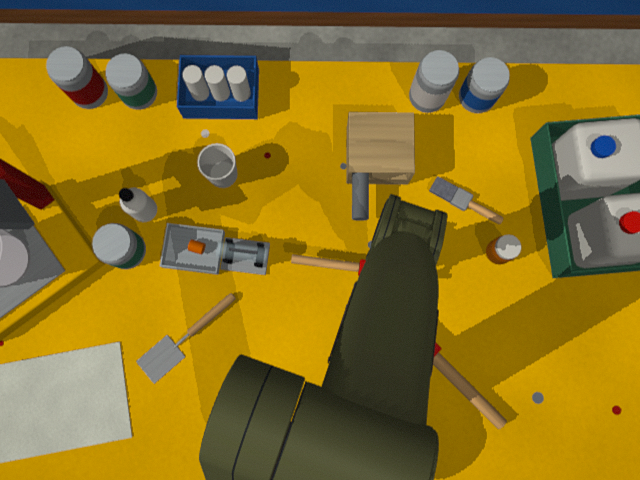

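The rod is clear of the tube, its tip at (292,260), and the plug is in the tray at (196,247). Lower, release and lift away.

servo_tool([
  [[0, 0, 0, 1.5, 0, 0, 0], [0, 0, 0, 3, 0, 0, 0], [0, 0, 0, 3.8, 0, 0, 0], [0, 0, 0, 4.1, 0, 0, 0], [0, 0, 0, 4.2, 0, 0, 0], [0, 0, 0, 4.2, 0, 0, 0], [70, 0, 0, 4.2, 0, 0, 0], [70, 0, 0, 4.2, 0, 0, 0], [70, 0, 0, 4.2, 0, 0, 0], [70, 0, 0, 4.2, 0, 0, 0], [70, 0, 0, 3, 0, 0, 0], [80, 0, 0, 0, 0, 0, 0], [80, 0, 0, -5, 0, 0, 0], [80, 0, 4, -10, 0, 0, 0], [80, 0, 10, -12, 0, 0, 0], [80, 0, 10, -12, 0, 0, 0], [80, 0, 10, -12, 0, 0, 0]],
])

```text
t: 20.0
position: [0.4346, -0.2501, 0.1544]
ee_rot: [0.998, -0.057, -0.0, -0.0]
force: [-0.7, 1.3, 0.7]
finger_gap: 0.0682
```

```bash
python3 - <<'E'
from h import *
st();s=snap('top','top17');P=cloud(s);c=s['image'].astype(int)
m=(c[...,0]>140)&(c[...,2]<60)&(c[...,1]<120)&(P[...,1]>.19)&(P[...,1]<.34)&(P[...,0]>.43)&(P[...,0]<.55)
print('plug',m.sum(),np.median(P[m],0),P[m][:,2].max())
s=snap('side','side17');R,P,c,b=rodfit(s,(.38,-.3),(.52,.0));R=R[R[:,2]>.028];print('handle top',np.percentile(R[:,2],[5,50,97]),np.median(R,0))
w=(P[:,0]>.43)&(P[:,0]<.49)&(P[:,1]>-.1)&(P[:,1]<.06)&(P[:,2]>.015)&(P[:,2]<.1)
for y in np.arange(-.1,.05,.03):
    q=P[w&(P[:,1]>y)&(P[:,1]<y+.03)]
    if len(q):print(y,len(q),np.percentile(q[:,2],[90,99]))
E
```

```text
t 20.00 pos [ 0.4346 -0.2501  0.1544] yaw -6.5 z [-0.     0.001 -1.   ] q [-0.52  0.26 -0.31  1.01  0.    1.16] F [-0.7  1.3  0.7] T [ 0.03  0.04 -0.  ] gap 0.0682
plug 128 [0.49394924 0.25946435 0.02853429] 0.035898505006964454
handle top [0.0315852  0.03405506 0.03587455] [ 0.44337327 -0.15782786  0.03405506]
-0.1 95 [0.02767382 0.02872079]
-0.07 90 [0.0275765  0.02847188]
-0.04000000000000001 85 [0.02763834 0.02847071]
-0.010000000000000009 73 [0.02689693 0.02828943]
0.01999999999999999 45 [0.02722141 0.02817323]
```

View pics/side17.png

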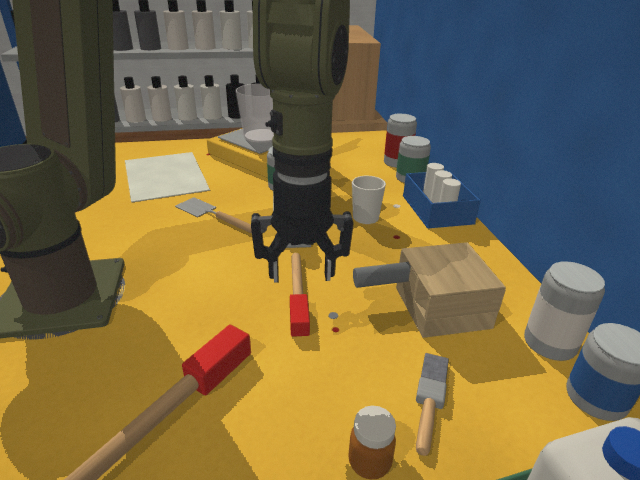

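View pics/top17.png

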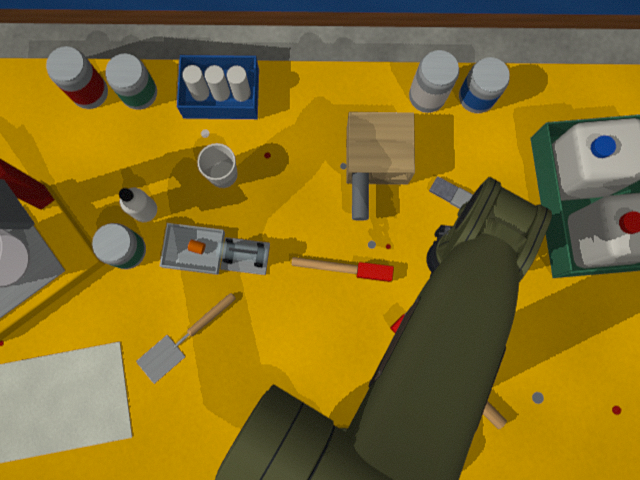

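The rod lies flat at (345,267) with its shaft top at 0.028 m along its length. The plug is in the tray at (196,247), nothing else has moved, and the arm is clear. Handing in.

```bash
python3 -c "
from bench import bot
print(bot.sign_off())"
```

```text
the job is handed in; nothing more can be done
None
```

The plug is out of the tube and lying in the catch tray, and I handed the job in at about 20 s; no verdict was reported.

I drew the slim rod out of the rack by its shaft, laid it flat in line with the tube and let go. I then took it by the red handle, pushed the plug through, drew the rod straight out, and left it released on the bench.

**Last checks, from the cameras:**
- **Plug:** it is in the tray at about (0.494, 0.259), its top no higher than 36 mm, so its middle is well below the limit.
- **Rod:** it lies flat, with the handle top at 34 mm and the shaft top at about 28 mm (27 expected) along the whole length. Its tip is about 54 mm short of the tube.
- **Other things:** the thick rod and the bystanders look unmoved by eye. I did not measure them again.
- **Gripper:** it is open and clear of everything.

**What disagreed:** the reported TCP height did not match the cameras. The real fingertips stood about 30 mm farther back than stated, so my first grasp closed on empty air above the shaft. I followed the camera heights from then on. The peak push force I read was about 6 N.

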